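# Hold the sprung extraction gate half open beside a rule

## Task

We are about to take an air reading at the soldering bench's extraction port with its gate half open. Lay the aluminium rule flat on the bench as a scale, its graduated edge flush along the plain left side of the gate's frame and about level with the frame end to end, and let go of it. Then take the gate's upright handle, draw the gate open against its spring to half its travel, its edge across the middle of the round port, and finish while still holding it there, steady: never let it snap shut, and leave the rule as laid and everything else on the bench alone.

Things in the scene. Friction and masses are not known exactly. Their poses are not given: they have to be found in the camera images.
- frame: Grey steel frame of the slide gate, bolted flat on the bench: 250 mm long (its x), rails 24 mm high with 88 mm between them. Origin on the bench, midway along its length and between its rails. +x points from the handle to the port, away from the robot; +y is its left. On the right, out to y = -90 mm, are a flange and the spring barrel.
- frame_side (a point): Middle of the frame's plain straight left side, an upright face 250 mm long and 24 mm high at the frame's y = +60 mm; this point is 12 mm above the bench. Axes are the frame's.
- port (a point): Centre of the round port, at the frame's x = +62.5 mm, y = 0, at the rim of its steel collar 40 mm above the bench. Port 75 mm across, collar 83 mm outside. The cover plate around it is 22 mm above the bench.
- gate (a joint): How far the gate is drawn open, in m: 0 shut, 0.080 fully open, half travel 0.040. It slides along the frame's -x (towards the robot). Its spring pulls it shut with about 3.6 N at 0, rising evenly to 8.4 N at half and 13.2 N fully open; it springs shut when let go.
- gate_handle (a point): Centre of the gate's handle, a black upright grip bar on the flat gate blade: 14 mm thick along the frame's x, 56 mm wide along its y, from 32 to 66 mm above the bench; this point is 49 mm up. Gate shut: at x = -30 mm, y = 0 in the frame, 35 mm short of the port's cover plate. It moves with the gate; axes are the frame's. The blade below it is 16 mm above the bench.
- gate_edge (a point): Middle of the straight far edge of the flat aluminium gate blade, seen through the port when open: at the frame's x = +102.5 mm when shut and +62.5 mm (the middle of the port) at half travel.
- rule_grip (a point): Centre of the rib of the loose aluminium rule, the part to grasp. The rib, 12 mm wide, runs the rule's whole length; its top is 26 mm above the bench. This point is midway along the rule, 15 mm above its underside. The rib's middle is 44 mm from the graduated edge (the rule's -y side) and 16 mm from the plain edge; 38 mm of flat plate lie between rib and graduated edge.
- rule_edge (a point): Middle of the rule's graduated edge (fine dark ticks), 2 mm above the rule's underside. Axes are the rule's: x along it, +y from the graduated edge to the rib.
- rule: The rule: a flat plate 250 mm long (x), 60 mm wide (y), 4 mm thick, with the rib on top, about 0.2 kg, lying on the bench. Origin at the centre of its underside.
- spool: Bystander: white spool of solder wire, 60 mm across, 40 mm high, upright; origin at its underside's centre.
- flux: Bystander: small white bottle with a black cap, 34 mm across, 75 mm high; origin at its underside's centre.
- tip_tin: Bystander: dark steel tin with brass wool, 66 mm across, 45 mm high; origin at its underside's centre.
- airmeter: Bystander: black hand-held vane air meter lying flat, 181 mm long (its x, vane ring 72 mm across at +60 mm), 28 mm high; origin at the underside, between the ring and the handset.
- heatsink: Bystander: laptop heat sink with copper pipe and fin block, about 112 by 150 mm, 18 mm high; origin under the middle of its 50 mm square plate.
- driver: Bystander: black-handled screwdriver, 170 mm long (its x), lying flat.
- hood: Bystander: the port's black suction hood, lifted off and standing on its spigot: 72 mm across below, 120 mm across the mouth, 75 mm high; origin at its underside's centre.

How it is judged:
By the outcome, as a careful person would: the job done as asked, in the order asked, and still so for the second after the job is handed in, while the arm keeps its last pose, push and grip.
It also fails if it takes over 48 s, if anything falls off the work surface, if the arm or the gripper's body presses on something with over 40 N, if the wrist force passes 120 N, or if a joint passes its speed limit or range.

## Robot

A 6-joint arm with a two-finger parallel gripper is mounted at the origin on the work surface. World frame = base frame: x ahead of the robot, y to its left, z up, the work surface at z = 0. Lengths are in m, angles in rad, forces in N, time in s.
With the tool pointing down it reaches from about 0.35 to 0.725 m from the base axis. Payload 6 kg.
Tool frame: the origin (TCP) lies at the very end of the fingers, on their centre line; the grasp point (between the pads) lies behind it (bot.grasp_offset is the z of the grasp point in the tool frame, in m); z points along the fingers, y is the line along which they close (so a half turn about z gives the same grasp; the last joint's range is limited). The gripper opens to 85 mm and grips with 20 to 120 N. Pads are 22 mm wide; open, the fingers measure 114 mm over their backs; the gripper's body (76 mm by 85 mm) begins 54 mm behind the grasp point. The pads swing forward as they close: fully open they stand 13 mm farther back than shut.
Start: joints at [-0.999, 0.04, 0.085, 0, -1.615, -0.334], TCP at [0.141, -0.583, 0.231] pointing down, gripper open.
Joint ranges: [-2.56, 2.56], [-1.29, 2.01], [-1.08, 1.49], [-3.29, 1.98], [-2.81, -0.18], [-2.99, 2.99]. Speed limits (rad/s): [2.57, 2.57, 3.01, 3.14, 3.14, 3.14].

## Interface

Orientations are given as a unit quaternion [x, y, z, w].
In Python, from workcell import bot, imaging gives the robot as it stands.
- The arm moves only by the tool play_rows, never from a script. Its argument "motion" is a list of rows, each a list of 5 numbers: the shift along the tool's x, y, z in m, then the turn about the tool's z in rad, then the closure, from 0 (fully open) to 1 (shut). In form: [[dx, dy, dz, roll, gripper], ...]. A call has 1 to 5 rows; each row is the pose to reach, as a shift and turn from the pose commanded when the call began, along the tool's axes at that moment; what a row does not reach only later rows make up. A row lasts 1/10 s, in which the tool goes at most 50 mm and 8.59 degrees, less where a joint would pass 70% of its speed; a pose out of reach is approached as far as the arm can. A call with a gripper value outside its range is refused whole. The fingers move at their own pace and stop on an object; "grip_force" is the grip in N (left out, the last holds). Time passes only in rows, so rows that repeat a pose let the fingers close. It gives the time, the measured TCP pose, the force, the opening and the grip force at its end, in the units of the state.
- bot.sense(): the state, without advancing time (a new reading comes with each control period).
- imaging.camera(name): name is "side" or "top"; returns a dict with "frame" (420x560x3 uint8, blue, green, red), "fov_y" (degrees; the focal length in pixels is half the picture's height over the tangent of half this angle, whatever the lens; pixels are square), "cx", "cy" (the principal point, pixels), "k1" (the pictures are not rectified: a ray, as slopes to the right and down, at radius r is drawn at 1 + k1 r^2 times it, then the intrinsics apply), "extrinsics" (4x4, takes a point from world to camera coordinates). Camera axes: x right, y up, looking along -z (the intrinsics and any distortion apply to the point x, -y, -z); pixel columns grow to the right and rows downward; lengths in m; the calibration is good to about 2 mm. A picture is of the moment at which its call begins. There is no depth.
- bot.close_job(): hands the job in; it is judged then, once.
The state is a dict: "clock": time; "qpos": joint angles; "joint_velocities": joint speeds; "tau": joint torques, N m; "eef_pos": TCP position; "orientation": TCP orientation; "ft_force": force on the tool from outside, world axes, zero at the start; "wrist_torque": the same for the moment, N m; "width": finger opening in m; "gripper_force": force on a finger pad.
Only numpy, scipy, OpenCV 4.12 (cv2) and the standard library are available. Lean on these libraries where they do the work, as an engineer would, in place of code of your own. Each camera call takes 0.05 s, during which the arm holds its last target. There are 200 camera calls.

## Working session

There is one attempt and no reset: what is moved stays moved. The work goes in short steps, Python scripts to look and compute and a tool call to move; the robot and the scene stay as the last step left them, time stands still between calls to the robot, and variables do not carry over. Pictures are saved under pics/ and viewed, at most 10 in all, crops included, and the job is handed in when it is done.

Besides the shell and the picture viewer there is one more tool, called as name([rows], argument=value, ...), one row to a line, values as JSON. play_rows: Moves the arm, as the interface text tells. Its arguments: {"type":"object","properties":{"motion":{"type":"array","items":{"type":"array","items":{"type":"number"}}},"grip_force":{"type":"number"}},"required":["motion"]}

```bash
mkdir -p pics; ls; cat > h.py <<'E'
import numpy as np, cv2
from workcell import bot, imaging
def cam(n):
    c=imaging.camera(n); f=c["frame"]; h=f.shape[0]
    F=h/2/np.tan(np.radians(c["fov_y"])/2)
    return dict(img=f,F=F,cx=c["cx"],cy=c["cy"],k=c["k1"],E=np.array(c["extrinsics"]))
def px2w(c,u,v,z):
    d=np.array([(u-c["cx"])/c["F"],(v-c["cy"])/c["F"]]); s=d.copy()
    for _ in range(30): s=d/(1+c["k"]*(s@s))
    R,t=c["E"][:3,:3],c["E"][:3,3]
    o=-R.T@t; r=R.T@np.array([s[0],-s[1],-1])
    return o+r*(z-o[2])/r[2]
def w2px(c,p):
    q=c["E"][:3,:3]@np.array(p)+c["E"][:3,3]; s=np.array([q[0],-q[1]])/-q[2]
    s=s*(1+c["k"]*(s@s)); return s*c["F"]+[c["cx"],c["cy"]]
E
python3 - <<'E'
from h import *
for n in("top","side"):
    c=cam(n); cv2.imwrite(f"pics/{n}0.png",cv2.resize(c["img"],(800,600),interpolation=cv2.INTER_CUBIC))
    R=c["E"][:3,:3];print(n,-R.T@c["E"][:3,3],c["F"],c["cx"],c["cy"],c["k"],R.round(2).tolist())
s=bot.sense();print({k:np.round(v,3) for k,v in s.items()},bot.grasp_offset)
E
```

```text
pics
top [ 0.47509335 -0.08177727  1.26723216] 414.9700127954654 274.664244153157 201.3528841328424 -0.11638407572518857 [[0.03, -1.0, -0.0], [0.99, 0.03, 0.12], [-0.12, -0.0, 0.99]]
side [0.24151885 0.50849259 0.72326809] 411.5476550852708 275.04283870691427 212.2120964770435 -0.00753391026766077 [[-0.85, -0.53, -0.02], [0.34, -0.58, 0.75], [-0.4, 0.63, 0.67]]
{'clock': np.float64(0.1), 'qpos': array([-0.999,  0.041,  0.084, -0.   , -1.616, -0.334]), 'joint_velocities': array([ 0.   , -0.002,  0.004,  0.002,  0.001,  0.   ]), 'tau': array([-5.0000e-03, -3.6935e+01,  3.4828e+01,  6.9520e+00, -5.0000e-03,
       -0.0000e+00]), 'eef_pos': array([ 0.141, -0.583,  0.23 ]), 'orientation': array([-0.119,  0.993,  0.001, -0.   ]), 'ft_force': array([-0.383, -0.233, -0.791]), 'wrist_torque': array([ 0.052,  0.003, -0.045]), 'gripper_force': np.float64(0.0), 'width': np.float64(0.085)} -0.0187
```

View pics/top0.png

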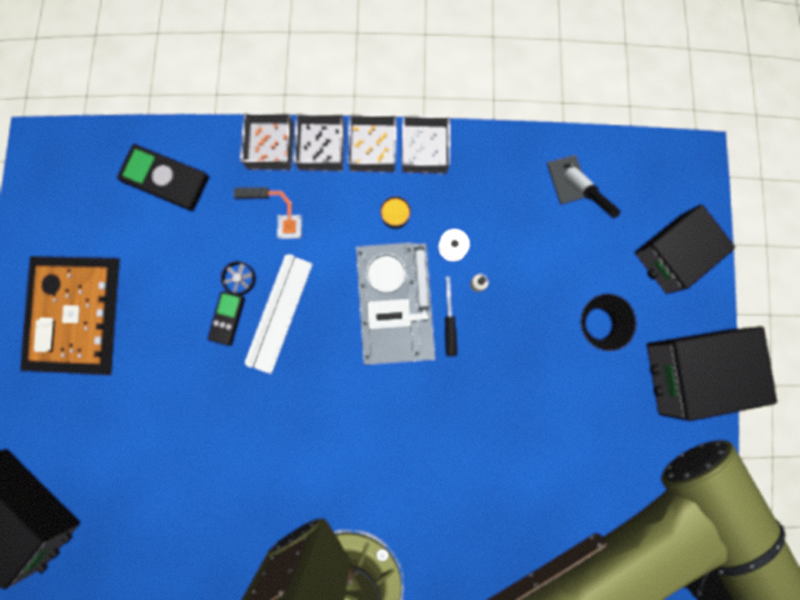

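View pics/side0.png

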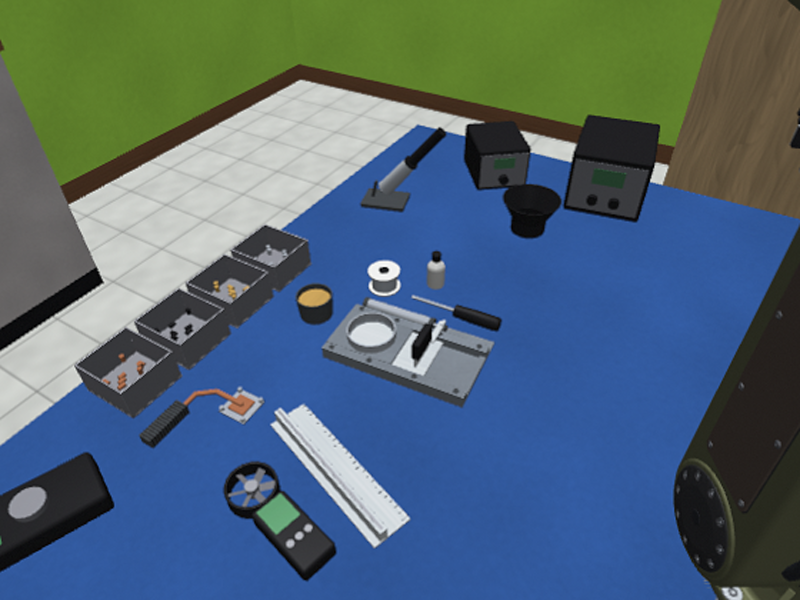

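The top view shows the frame at about (395,303), the rule tilted at (278,313) with its rib on the meter (left) side, and the handle at (390,316). The side view shows the ticked edge facing the frame. Next I'll enlarge crops of both.

```bash
python3 - <<'E'
from h import *
c=cam("top"); im=c["img"][160:270,140:330]; cv2.imwrite("pics/topc.png",cv2.resize(im,None,fx=4.2,fy=4.2,interpolation=cv2.INTER_CUBIC))
c=cam("side"); im=c["img"][195:395,185:355]; cv2.imwrite("pics/sidec.png",cv2.resize(im,None,fx=3,fy=3,interpolation=cv2.INTER_CUBIC))
E
```

```text
(no output)
```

View pics/topc.png

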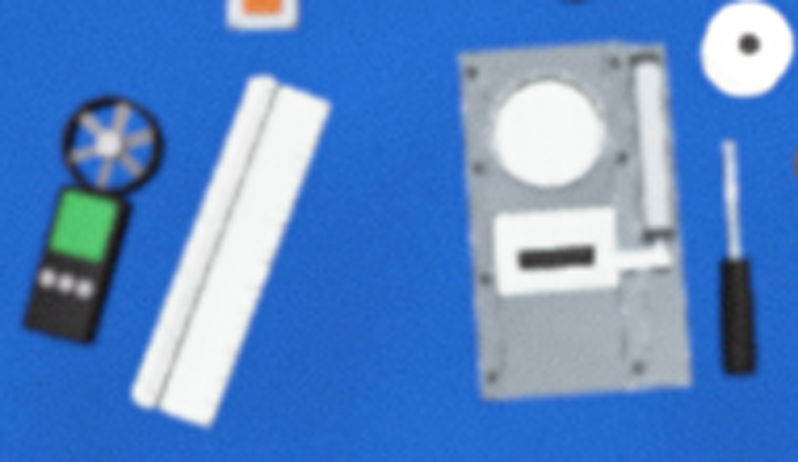

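View pics/sidec.png

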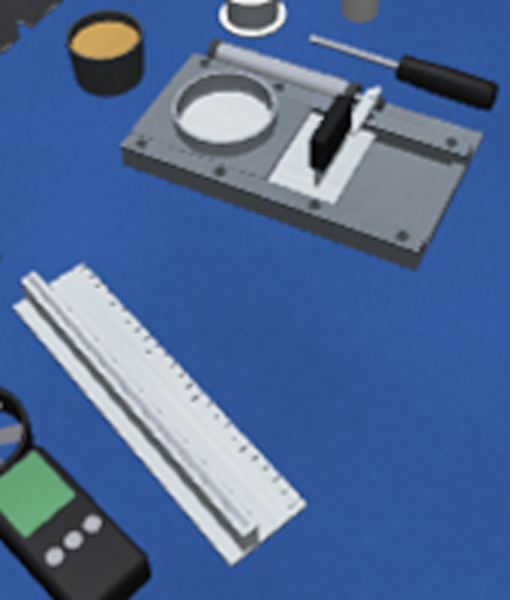

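Crop readings: in the top crop the frame's left edge runs (459,54)-(484,400) and the rule's edge (331,102)-(211,427). In the side crop the frame's lower left edge runs (123,166)-(417,270) and the rule's edge (84,263)-(306,503).

```bash
python3 - <<'E'
from h import *
T=cam("top");S=cam("side")
t=lambda u,v,z:px2w(T,140+(u+.5)/4.2-.5,160+(v+.5)/4.2-.5,z)
s=lambda u,v,z:px2w(S,185+(u+.5)/3-.5,195+(v+.5)/3-.5,z)
def pr(n,a,b):
    d=a-b;print(n,a.round(4),b.round(4),"mid",((a+b)/2).round(4),"len",np.hypot(*d[:2]).round(4),"ang",np.degrees(np.arctan2(d[1],d[0])).round(2))
pr("frame top",t(459,54,.024),t(484,400,.024))
pr("frame side top",s(121,149,.024),s(418,251,.024))
pr("frame side bot",s(123,166,0),s(417,270,0))
pr("edge top",t(331,102,.004),t(211,427,.004))
pr("edge side",s(84,263,.004),s(306,503,.004))
pr("ribtop side (w/ left edge)",s(22,278,.026),s(245,540,.026))
print("handle top",t(556,258,.066),"port",t(549,133,.04),"side port",s(226,106,.04), "handle side",s(333,128,.066))
print("meter corners",t(130,200,.028),t(93,345,.028),"ring",t(113,145,.028))
E
```

```text
frame top [0.7101 0.0038 0.024 ] [ 0.4617 -0.0221  0.024 ] mid [ 0.5859 -0.0091  0.024 ] len 0.2498 ang 5.96
frame side top [0.707  0.0074 0.024 ] [ 0.4617 -0.0203  0.024 ] mid [ 0.5844 -0.0065  0.024 ] len 0.2469 ang 6.45
frame side bot [0.7103 0.0045 0.    ] [ 0.4619 -0.0223  0.    ] mid [ 0.5861 -0.0089  0.    ] len 0.2498 ang 6.14
edge top [0.6758 0.0983 0.004 ] [0.4361 0.1759 0.004 ] mid [0.556  0.1371 0.004 ] len 0.2519 ang -17.95
edge side [0.6739 0.1003 0.004 ] [0.4379 0.1782 0.004 ] mid [0.5559 0.1393 0.004 ] len 0.2485 ang -18.29
ribtop side (w/ left edge) [0.6902 0.1459 0.026 ] [0.4508 0.2269 0.026 ] mid [0.5705 0.1864 0.026 ] len 0.2526 ang -18.69
handle top [ 0.56091095 -0.07081443  0.066     ] port [ 0.6516569  -0.06322461  0.04      ] side port [ 0.65287022 -0.06149217  0.04      ] handle side [ 0.55539597 -0.06077097  0.066     ]
meter corners [0.59708465 0.23748243 0.028     ] [0.49221481 0.25887729 0.028     ] ring [0.63671861 0.25221365 0.028     ]
```

```bash
cat >> h.py <<'E'
FA=np.radians(6.05); FL=np.array([.586,-.009]); fx=np.array([np.cos(FA),np.sin(FA)]); fy=np.array([-fx[1],fx[0]]); FO=FL-.06*fy
def go(x,y,z,yaw):
    "shift/turn in tool axes to bring TCP to x,y,z with tool y axis at yaw deg (mod 180)"
    from scipy.spatial.transform import Rotation as Ro
    s=bot.sense(); R=Ro.from_quat(s["orientation"]).as_matrix(); d=R.T@(np.array([x,y,z])-s["eef_pos"])
    y0=np.degrees(np.arctan2(R[1,1],R[0,1])); r=-(yaw-y0); r=(r+90)%180-90
    print("t",s["clock"],"pos",np.round(s["eef_pos"],4),"yaw",round(y0,2),"F",np.round(s["ft_force"],1),"w",round(float(s["width"]),4),"q",np.round(s["qpos"],2))
    print("shift",d.round(4),"len",np.linalg.norm(d).round(3),"roll",np.radians(r).round(4))
E
python3 -c "
from h import *
go(.5697,.18,.15,71.9)"
```

```text
t 0.3 pos [ 0.1413 -0.583   0.231 ] yaw 103.62 F [ 0.2  0.2 -0.3] w 0.0854 q [-1.    0.04  0.08 -0.   -1.62 -0.33]
shift [-0.5961  0.6406  0.0813] len 0.879 roll 0.5537
```

play_rows([
  [-0.033, 0.0355, 0, 0.03, 0.5],
  [-0.066, 0.071, 0, 0.06, 0.5],
  [-0.099, 0.1065, 0, 0.09, 0.5],
  [-0.132, 0.142, 0, 0.12, 0.5],
  [-0.165, 0.1775, 0, 0.15, 0.5],
])

```text
clock: 0.8
eef_pos: [0.2603, -0.3701, 0.2313]
orientation: [-0.043, 0.999, -0.0, 0.0]
ft_force: [1.1, 0.0, -0.2]
width: 0.0423
gripper_force: 0.0
```

```bash
python3 -c "
from h import *
go(.5697,.18,.15,71.9)"
```

```text
t 0.8 pos [ 0.2603 -0.3701  0.2313] yaw 94.92 F [ 1.1  0.  -0.2] w 0.0423 q [-0.51 -0.36 -0.27 -0.   -1.66 -0.98]
shift [-0.3555  0.5215  0.0814] len 0.636 roll 0.4019
```

play_rows([
  [-0.027, 0.04, 0, 0.04, 0.5],
  [-0.054, 0.08, 0, 0.08, 0.5],
  [-0.081, 0.12, 0, 0.12, 0.5],
  [-0.108, 0.16, 0, 0.16, 0.5],
  [-0.135, 0.2, 0, 0.2, 0.5],
])

```text
clock: 1.3
eef_pos: [0.3773, -0.1587, 0.2317]
orientation: [0.057, 0.998, 0.0, 0.001]
ft_force: [0.9, -0.4, -0.1]
width: 0.0428
gripper_force: 0.0
```

```bash
python3 -c "
from h import *
go(.5697,.18,.15,71.9)"
```

```text
t 1.3 pos [ 0.3773 -0.1587  0.2317] yaw 83.49 F [ 0.9 -0.4 -0.1] w 0.0428 q [ 0.1  -0.49 -0.36 -0.   -1.7  -1.79]
shift [-0.1526  0.3583  0.0821] len 0.398 roll 0.2023
```

play_rows([
  [-0.019, 0.045, 0.005, 0.05, 0.5],
  [-0.038, 0.09, 0.01, 0.1, 0.5],
  [-0.057, 0.134, 0.015, 0.15, 0.5],
  [-0.076, 0.179, 0.02, 0.2, 0.5],
  [-0.095, 0.224, 0.03, 0.2, 0.5],
])

```text
clock: 1.8
eef_pos: [0.4972, 0.0535, 0.2021]
orientation: [0.156, 0.988, 0.001, 0.001]
ft_force: [0.5, -1.1, 0.3]
width: 0.0426
gripper_force: 0.0
```

```bash
python3 -c "
from h import *
go(.5697,.18,.1,71.9)"
```

```text
t 1.8 pos [0.4972 0.0535 0.2021] yaw 72.07 F [ 0.5 -1.1  0.3] w 0.0426 q [ 0.51 -0.23 -0.22  0.   -1.58 -2.39]
shift [-0.0298  0.1426  0.1023] len 0.178 roll 0.0029
```

play_rows([
  [-0.008, 0.037, 0.025, 0.003, 0.5],
  [-0.016, 0.074, 0.05, 0.003, 0.5],
  [-0.024, 0.11, 0.075, 0.003, 0.5],
  [-0.03, 0.1425, 0.102, 0.003, 0.5],
  [-0.03, 0.1425, 0.135, 0.003, 0.5],
])

```text
clock: 2.3
eef_pos: [0.5699, 0.1807, 0.0651]
orientation: [0.156, 0.988, 0.0, 0.0]
ft_force: [0.3, 0.0, -0.4]
width: 0.0428
gripper_force: 0.0
```

```bash
python3 - <<'E'
from h import *
go(.5697,.18,.0075,71.9)
c=cam("side"); im=c["img"][245:395,180:380]; cv2.imwrite("pics/s2.png",cv2.resize(im,None,fx=4,fy=4,interpolation=cv2.INTER_CUBIC))
E
```

```text
t 2.3 pos [0.5699 0.1807 0.0651] yaw 72.08 F [ 0.3  0.  -0.4] w 0.0428 q [ 0.64  0.08 -0.18  0.   -1.31 -2.53]
shift [-0.     -0.0007  0.0576] len 0.058 roll 0.0031
```

View pics/s2.png

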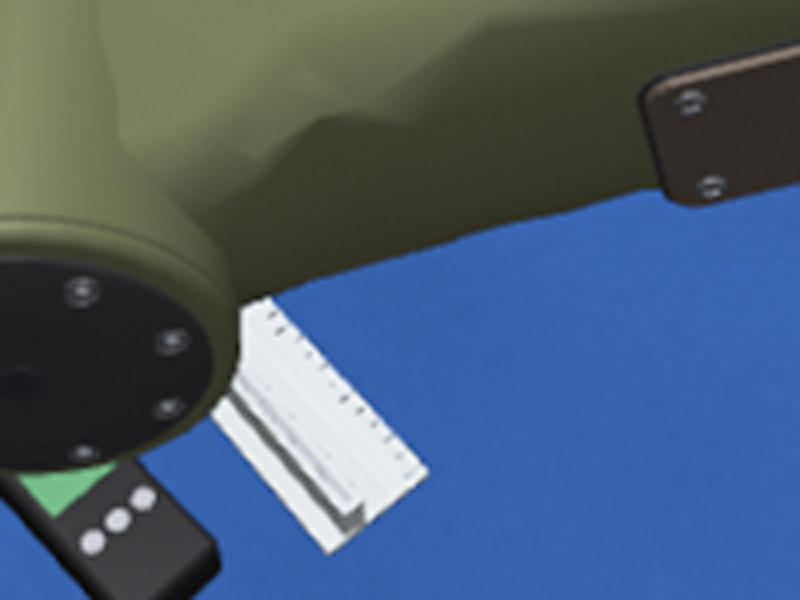

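The arm hides the gripper in this view; only the rule's near end, at about (425,470), is visible. The 43 mm opening leaves 15 mm on each side of the rib, so I'll descend and grip.

play_rows([
  [0, -0.0005, 0.03, 0.003, 0.5],
  [0, -0.0005, 0.045, 0.003, 0.5],
  [0, -0.0005, 0.054, 0.003, 0.5],
  [0, -0.0005, 0.0565, 0.003, 0.55],
  [0, -0.0005, 0.0565, 0.003, 0.65],
], grip_force=35)

```text
clock: 2.85
eef_pos: [0.5689, 0.1772, 0.0108]
orientation: [0.158, 0.987, 0.0, 0.0]
ft_force: [-0.2, -0.8, -0.3]
width: 0.0299
gripper_force: 0.0
```

play_rows([
  [0, 0, 0, 0, 0.8],
  [0, 0, 0, 0, 1],
  [0, 0, 0, 0, 1],
  [0, 0, 0, 0, 1],
  [0, 0, 0, 0, 1],
])

```text
clock: 3.35
eef_pos: [0.5694, 0.1778, 0.0115]
orientation: [0.158, 0.987, 0.001, 0.001]
ft_force: [-0.6, 1.1, 5.9]
width: 0.0108
gripper_force: 37.7
```

play_rows([
  [0, 0, -0.005, 0, 1],
  [0, 0, -0.012, 0, 1],
  [0, 0, -0.022, 0, 1],
  [0, 0, -0.03, 0, 1],
  [0, 0, -0.03, 0, 1],
], grip_force=60)

```text
clock: 3.85
eef_pos: [0.5694, 0.1776, 0.0417]
orientation: [0.158, 0.987, 0.001, 0.001]
ft_force: [-0.1, -0.2, -2.4]
width: 0.0101
gripper_force: 60.2
```

```bash
python3 - <<'E'
from h import *
p=FL+.054*fy; print(p); go(*p,.04,96.05)
c=cam("side");cv2.imwrite("pics/s3.png",c["img"])
c=cam("top");cv2.imwrite("pics/t3.png",cv2.resize(c["img"][150:280,120:340],None,fx=3.5,fy=3.5,interpolation=cv2.INTER_CUBIC))
E
```

```text
[0.5803086  0.04469924]
t 3.85 pos [0.5694 0.1776 0.0417] yaw 71.78 F [-0.1 -0.2 -2.4] w 0.0101 q [ 0.64  0.09 -0.21  0.   -1.27 -2.53]
shift [-0.052  -0.1229  0.0016] len 0.133 roll -0.4236
```

View pics/t3.png

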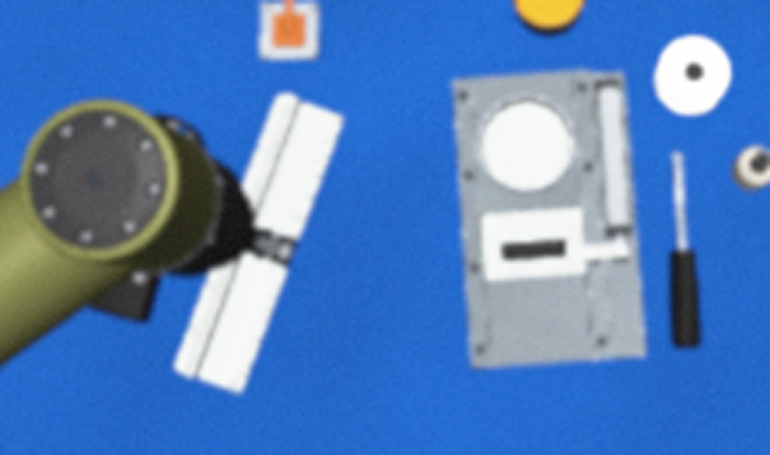

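The rule is off the bench and held: its graduated edge now runs (343,118)-(242,393), about level, and 2.4 N of weight shows. I'll compute the edge relative to the tool.

```bash
python3 - <<'E'
from h import *
T=cam("top")
t=lambda u,v,z:px2w(T,120+(u+.5)/3.5-.5,150+(v+.5)/3.5-.5,z)
a=t(343,118,.034);b=t(242,393,.034);d=a-b;m=(a+b)/2
print(m,np.hypot(*d[:2]),np.degrees(np.arctan2(d[1],d[0])))
s=bot.sense();A=np.radians(71.78);ry=np.array([np.cos(A),np.sin(A)]);rx=np.array([ry[1],-ry[0]])
e=m[:2]-s["eef_pos"][:2];print("edge rel tcp: along",e@rx,"across",e@ry)
E
```

```text
[0.5538552  0.13465458 0.034     ] 0.24955711454759344 -17.83629764388086
edge rel tcp: along -0.0003465939296833392 across -0.04488657546243224
```

play_rows([
  [-0.012, -0.03, 0, 0, 1],
  [-0.026, -0.062, 0, -0.1, 1],
  [-0.04, -0.094, 0, -0.22, 1],
  [-0.05, -0.117, 0, -0.33, 1],
  [-0.052, -0.1225, 0, -0.42, 1],
])

```text
clock: 4.5
eef_pos: [0.5792, 0.0421, 0.0391]
orientation: [-0.052, 0.999, -0.0, -0.001]
ft_force: [-0.4, 0.0, -1.9]
width: 0.0104
gripper_force: 60.2
```

play_rows([
  [0, 0, 0.0, 0, 1],
  [0, 0, 0.01, 0, 1],
  [0, 0, 0.02, 0, 1],
  [0, 0, 0.026, 0, 1],
  [0, 0, 0.026, 0, 1],
])

```text
clock: 5.0
eef_pos: [0.579, 0.045, 0.0126]
orientation: [-0.051, 0.999, -0.0, -0.001]
ft_force: [0.4, 0.4, -1.6]
width: 0.0102
gripper_force: 60.2
```

```bash
python3 - <<'E'
from h import *
p=FL+.044*fy; print(p); go(*p,.0115,96.05)
c=cam("side");cv2.imwrite("pics/s4.png",cv2.resize(c["img"][195:395,150:400],None,fx=3,fy=3,interpolation=cv2.INTER_CUBIC))
c=cam("top");cv2.imwrite("pics/t4.png",cv2.resize(c["img"][160:280,200:330],None,fx=5,fy=5,interpolation=cv2.INTER_CUBIC))
E
```

```text
[0.58136256 0.03475493]
t 5.0 pos [0.579  0.045  0.0126] yaw 95.85 F [ 0.4  0.4 -1.6] w 0.0102 q [ 0.42  0.08 -0.28 -0.   -1.21 -1.89]
shift [-0.0013 -0.0104  0.0011] len 0.011 roll -0.0035
```

View pics/t4.png

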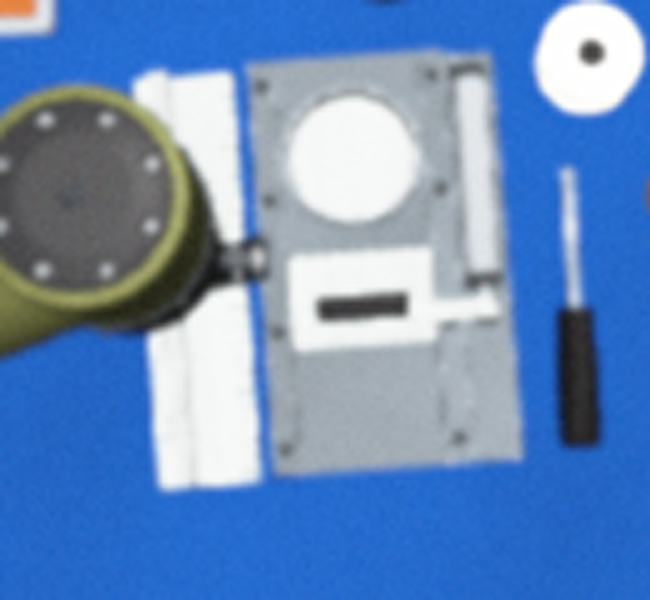

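The rule's edge, (235,72)-(262,484), is parallel to the frame's side, (249,64)-(275,474). It is about 8-10 mm off and about 2 mm short. I'll seat it on the bench, then slide it up gently.

play_rows([
  [-0.001, -0.002, 0.001, 0, 1],
  [-0.002, -0.004, 0.0015, 0, 1],
  [-0.002, -0.006, 0.0015, 0, 1],
  [-0.002, -0.007, 0.0015, 0, 1],
  [-0.002, -0.007, 0.0015, 0, 1],
])

```text
clock: 5.6
eef_pos: [0.5823, 0.0376, 0.0123]
orientation: [-0.051, 0.999, 0.0, -0.0]
ft_force: [-0.5, -0.6, -1.7]
width: 0.0104
gripper_force: 60.2
```

play_rows([
  [0, -0.001, 0, 0, 1],
  [0, -0.002, 0, 0, 1],
  [0, -0.002, 0, 0, 1],
])

```text
clock: 5.9
eef_pos: [0.5824, 0.0358, 0.0123]
orientation: [-0.051, 0.999, 0.0, -0.0]
ft_force: [-0.3, 0.3, -1.6]
width: 0.0101
gripper_force: 60.2
```

play_rows([
  [0, 0, 0.0008, 0, 1],
  [0, 0, 0.0015, 0, 1],
  [0, -0.001, 0.0015, 0, 1],
  [0, -0.0015, 0.0015, 0, 1],
  [0, -0.0015, 0.0015, 0, 1],
])

```text
clock: 6.4
eef_pos: [0.5831, 0.0352, 0.0116]
orientation: [-0.051, 0.999, 0.001, 0.001]
ft_force: [-3.0, 4.6, 5.2]
width: 0.0104
gripper_force: 61.2
```

play_rows([
  [0, -0.0005, 0, 0, 1],
  [0, -0.001, 0, 0, 1],
  [0, -0.001, 0, 0, 1],
])

```text
clock: 6.7
eef_pos: [0.5832, 0.0349, 0.0116]
orientation: [-0.051, 0.999, 0.001, 0.001]
ft_force: [-3.6, 6.5, 5.3]
width: 0.0101
gripper_force: 61.2
```

play_rows([
  [0, -0.0005, 0, 0, 1],
  [0, -0.001, 0, 0, 1],
  [0, -0.001, 0, 0, 1],
])

```text
clock: 7.0
eef_pos: [0.5832, 0.0348, 0.0116]
orientation: [-0.051, 0.999, 0.002, 0.001]
ft_force: [-5.5, 11.3, 6.1]
width: 0.0105
gripper_force: 61.3
```

```bash
python3 - <<'E'
from h import *
s=bot.sense();print(s["wrist_torque"],s["ft_force"])
go(*(FL+.044*fy),.0115,96.05)
c=cam("top");a=c["img"][165:275,230:285]
d=cam("side")["img"][235:395,150:350]
a=cv2.resize(a,None,fx=5.4,fy=5.4,interpolation=cv2.INTER_CUBIC);d=cv2.resize(d,None,fx=2.4,fy=2.4,interpolation=cv2.INTER_CUBIC)
o=np.zeros((600,800,3),np.uint8);o[:a.shape[0],:a.shape[1]]=a;o[:d.shape[0],310:310+d.shape[1]]=d;cv2.imwrite("pics/c5.png",o)
E
```

```text
[ 3.54923331  1.65812253 -0.19229935] [-5.52534099 11.27127221  6.09579386]
t 7.0 pos [0.5832 0.0348 0.0116] yaw 95.87 F [-5.5 11.3  6.1] w 0.0105 q [ 0.4   0.08 -0.27 -0.   -1.21 -1.87]
shift [0.0019 0.0001 0.0001] len 0.002 roll -0.0031
```

View pics/c5.png

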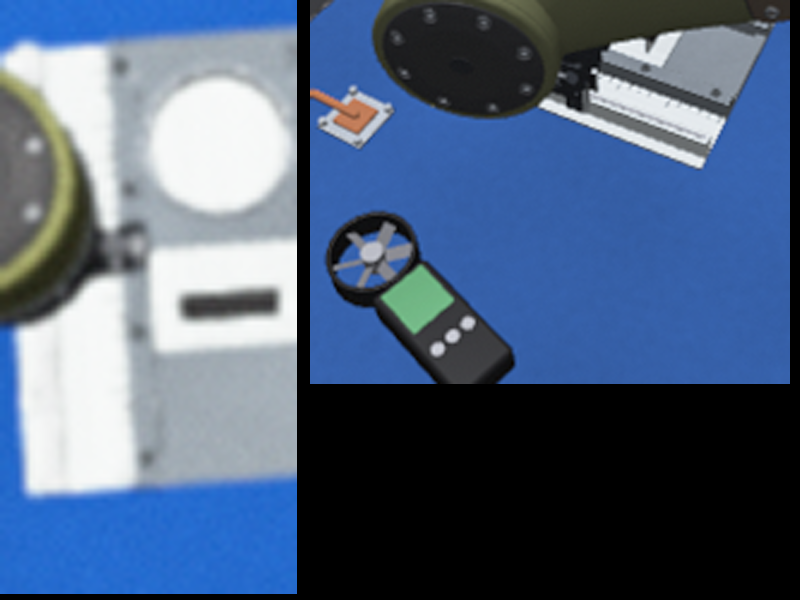

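The rule is flush along the whole visible side, its near end at (136,487) against the frame's (145,484). The yaw torque is nearly nil, so contact runs along the edge. I'll open partly and lift.

play_rows([
  [0, 0.0005, 0, 0, 0.82],
  [0, 0.001, 0, 0, 0.72],
  [0, 0.001, 0, 0, 0.7],
  [0, 0.001, 0, 0, 0.7],
  [0, 0.001, -0.003, 0, 0.7],
])

```text
clock: 7.6
eef_pos: [0.5823, 0.033, 0.0132]
orientation: [-0.051, 0.999, -0.0, -0.001]
ft_force: [0.2, 0.7, 0.3]
width: 0.0255
gripper_force: 0.0
```

play_rows([
  [0, 0, -0.01, 0, 0.7],
  [0, 0, -0.03, 0, 0.7],
  [0, 0, -0.06, 0, 0.7],
  [0, 0, -0.1, 0, 0.6],
  [0, 0, -0.14, 0, 0.5],
])

```text
clock: 8.1
eef_pos: [0.5825, 0.0331, 0.156]
orientation: [-0.051, 0.999, -0.0, 0.0]
ft_force: [1.1, 0.5, -0.1]
width: 0.0427
gripper_force: 0.0
```

```bash
python3 - <<'E'
from h import *
p=FO-.03*fx; print(p); go(*p,.12,6.05)
E
```

```text
[ 0.56249087 -0.07182771]
t 8.1 pos [0.5825 0.0331 0.156 ] yaw 95.83 F [ 1.1  0.5 -0.1] w 0.0427 q [ 0.4   0.   -0.09  0.   -1.48 -1.87]
shift [ 0.0305 -0.1023  0.036 ] len 0.113 roll 1.5669
```

play_rows([
  [0.006, -0.02, 0, -0.145, 0.5],
  [0.012, -0.04, 0, -0.29, 0.5],
  [0.018, -0.06, 0, -0.435, 0.5],
  [0.024, -0.08, 0, -0.58, 0.5],
  [0.03, -0.102, 0, -0.725, 0.5],
])

```text
clock: 8.6
eef_pos: [0.5631, -0.072, 0.1549]
orientation: [-0.405, 0.915, -0.0, 0.001]
ft_force: [-0.5, 0.1, 0.3]
width: 0.0427
gripper_force: 0.0
```

play_rows([
  [0, 0, 0, -0.145, 0.5],
  [0, 0, 0, -0.29, 0.5],
  [0, 0, 0, -0.435, 0.5],
  [0, 0, 0, -0.58, 0.5],
  [0, 0, 0, -0.725, 0.5],
])

```text
clock: 9.1
eef_pos: [0.5633, -0.0714, 0.1548]
orientation: [-0.702, 0.712, -0.0, 0.0]
ft_force: [0.0, -1.3, -0.7]
width: 0.0427
gripper_force: 0.0
```

```bash
python3 - <<'E'
from h import *
p=FO-.03*fx; print(p); go(*p,.1,6.05)
E
```

```text
[ 0.56249087 -0.07182771]
t 9.1 pos [ 0.5633 -0.0714  0.1548] yaw 179.25 F [ 0.  -1.3 -0.7] w 0.0427 q [ 0.23 -0.04 -0.14  0.   -1.48 -0.24]
shift [0.0005 0.0009 0.0548] len 0.055 roll -0.1188
```

play_rows([
  [0, 0, 0.02, -0.06, 0.5],
  [0, 0.001, 0.04, -0.119, 0.5],
  [0, 0.001, 0.06, -0.119, 0.5],
  [0, 0.001, 0.075, -0.119, 0.5],
  [0, 0.001, 0.075, -0.119, 0.5],
])

```text
clock: 9.6
eef_pos: [0.561, -0.0712, 0.0769]
orientation: [0.741, -0.671, -0.001, 0.001]
ft_force: [0.5, -0.6, -0.8]
width: 0.0428
gripper_force: 0.0
```

```bash
python3 - <<'E'
from h import *
p=FO-.03*fx; go(*p,.030,6.05)
c=cam("top");a=c["img"][165:285,215:315]
d=cam("side")["img"][215:305,220:370]
a=cv2.resize(a,None,fx=4,fy=4,interpolation=cv2.INTER_CUBIC);d=cv2.resize(d,None,fx=2.65,fy=2.65,interpolation=cv2.INTER_CUBIC)
o=np.zeros((600,800,3),np.uint8);o[:a.shape[0],:a.shape[1]]=a;o[:d.shape[0],402:402+d.shape[1]]=d[:,:398];cv2.imwrite("pics/c6.png",o)
E
```

```text
t 9.6 pos [ 0.561  -0.0712  0.0769] yaw -174.29 F [ 0.5 -0.6 -0.8] w 0.0428 q [ 0.23 -0.01 -0.25 -0.   -1.34 -0.13]
shift [ 0.0008 -0.0016  0.0469] len 0.047 roll -0.006
```

View pics/c6.png

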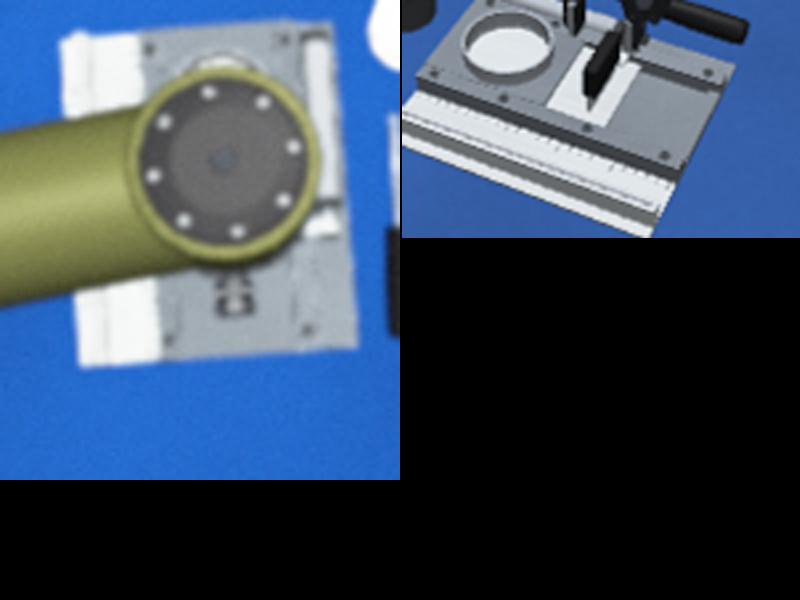

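The rule lies flush and level with the frame. The fingers straddle the handle in the side view, at (573,15) and (630,35) around the handle top at (602,50). I'll descend and grip.

play_rows([
  [0.0005, -0.001, 0.015, -0.006, 0.5],
  [0.0005, -0.001, 0.03, -0.006, 0.5],
  [0.0005, -0.001, 0.042, -0.006, 0.5],
  [0.0005, -0.001, 0.045, -0.006, 0.55],
  [0.0005, -0.001, 0.045, -0.006, 0.7],
], grip_force=60)

```text
clock: 10.2
eef_pos: [0.5628, -0.0717, 0.0329]
orientation: [0.744, -0.669, -0.0, 0.001]
ft_force: [0.0, -0.0, 0.5]
width: 0.0259
gripper_force: 0.0
```

play_rows([
  [0, 0, 0, 0, 0.8],
  [0, 0, 0, 0, 1],
  [0, 0, 0, 0, 1],
  [0, 0, 0, 0, 1],
  [0, 0, 0, 0, 1],
])

```text
clock: 10.7
eef_pos: [0.5634, -0.0716, 0.0345]
orientation: [0.744, -0.669, 0.0, -0.0]
ft_force: [-4.0, 0.4, 5.0]
width: 0.0131
gripper_force: 59.9
```

```bash
python3 - <<'E'
from h import *
p=FO-.07*fx; go(*p,.032,6.05)
s=bot.sense(); print("frame x,y of tcp",(s["eef_pos"][:2]-FO)@fx,(s["eef_pos"][:2]-FO)@fy)
E
```

```text
t 10.7 pos [ 0.5634 -0.0716  0.0345] yaw -173.94 F [-4.   0.4  5. ] w 0.0131 q [ 0.23  0.02 -0.3   0.   -1.25 -0.12]
shift [0.0001 0.041  0.0025] len 0.041 roll 0.0002
frame x,y of tcp -0.029033483321723456 0.00013066808483476862
```

play_rows([
  [0, 0.004, 0, 0, 1],
  [0, 0.012, 0, 0, 1],
  [0, 0.021, 0, 0, 1],
  [0, 0.03, 0, 0, 1],
  [0, 0.036, 0, 0, 1],
])

```text
clock: 11.2
eef_pos: [0.5291, -0.0749, 0.0345]
orientation: [0.744, -0.669, 0.002, -0.002]
ft_force: [8.1, 0.2, -0.5]
width: 0.0132
gripper_force: 59.1
```

play_rows([
  [0, 0.002, 0, 0, 1],
  [0, 0.004, 0, 0, 1],
  [0, 0.004, 0, 0, 1],
  [0, 0.004, 0, 0, 1],
])

```text
clock: 11.6
eef_pos: [0.5254, -0.0753, 0.0345]
orientation: [0.744, -0.668, 0.002, -0.002]
ft_force: [7.9, 0.4, -1.8]
width: 0.013
gripper_force: 59.2
```

```bash
python3 - <<'E'
from h import *
p=FO-.0695*fx; go(*p,.0345,6.05)
s=bot.sense(); print("frame x,y of tcp",(s["eef_pos"][:2]-FO)@fx,(s["eef_pos"][:2]-FO)@fy,s["ft_force"][:2]@fx,s["gripper_force"])
c=cam("top");a=c["img"][165:285,215:315]
d=cam("side")["img"][215:305,220:370]
a=cv2.resize(a,None,fx=4,fy=4,interpolation=cv2.INTER_CUBIC);d=cv2.resize(d,None,fx=2.65,fy=2.65,interpolation=cv2.INTER_CUBIC)
S=cam("side")
from_s=lambda x,y,z:w2px(S,[*(FO+x*fx+y*fy),z])
e=S["img"][205:260,250:330];e=cv2.resize(e,None,fx=5,fy=5,interpolation=cv2.INTER_CUBIC)
for y in(-.037,.037):print("mid line pred px in e crop",((from_s(.0625,y,.016)-[250,205]+.5)*5-.5).round(1), "in col", ((from_s(.0725,y,.016)-[250,205]+.5)*5-.5).round(1))
o=np.zeros((600,800,3),np.uint8);o[:a.shape[0],:a.shape[1]]=a;o[:d.shape[0],402:402+d.shape[1]]=d[:,:398];o[245:245+e.shape[0],400:800]=e;cv2.imwrite("pics/c7.png",o)
E
```

```text
t 11.6 pos [ 0.5254 -0.0753  0.0345] yaw -173.9 F [ 7.9  0.4 -1.8] w 0.013 q [ 0.24 -0.08 -0.4   0.   -1.25 -0.13]
shift [ 0.0005  0.0023 -0.    ] len 0.002 roll 0.0008
frame x,y of tcp -0.06722456687262121 0.00048731551622916997 7.86860620219078 59.239856600761414
mid line pred px in e crop [ 86.3 112.3] in col [ 68.3 106.5]
mid line pred px in e crop [ 16.3 211.4] in col [ -2.4 204.9]
```

View pics/c7.png

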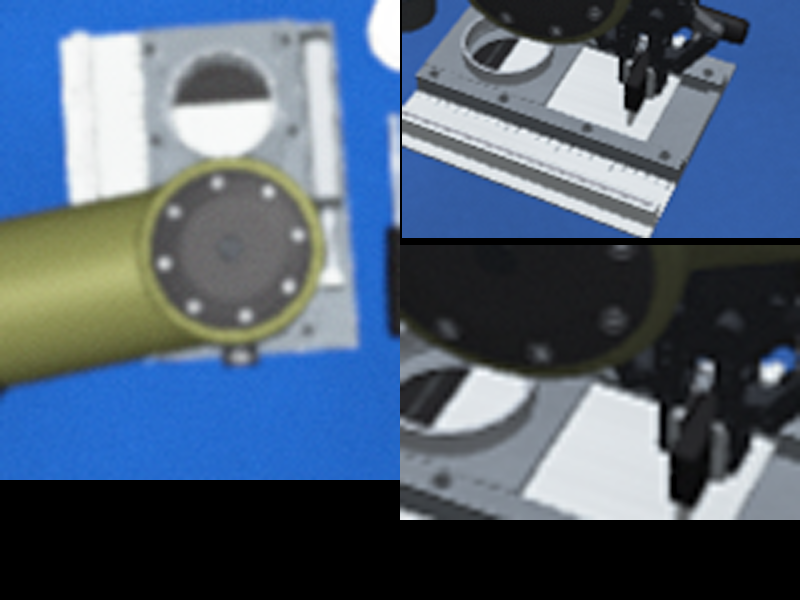

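The rule is still flush. The blade edge crosses the port from (173,105) to (270,101) in the top crop. I'll convert that to frame x.

```bash
python3 - <<'E'
from h import *
T=cam("top")
for z in(.013,.016):
  for u,v in((173,105),(222,103),(268,101)):
    w=px2w(T,215+(u+.5)/4-.5,165+(v+.5)/4-.5,z)[:2]-FO;print(z,(w@fx).round(4),(w@fy).round(4))
# subpixel: intensity profile along frame x at blade height, compared with far and near collar rim
g=cv2.cvtColor(T["img"],cv2.COLOR_BGR2GRAY).astype(np.float32)
for y in(-.015,0,.015):
    xs=np.arange(.04,.085,.0005);P=np.array([w2px(T,[*(FO+x*fx+y*fy),.016]) for x in xs],np.float32)
    p=cv2.remap(g,P[None,:,0],P[None,:,1],cv2.INTER_LINEAR)[0]
    h=(p.max()+p.min())/2;i=np.argmax(p<h);print(y,"edge x",xs[i],p.min(),p.max())
E
```

```text
0.013 0.0678 0.037
0.013 0.0663 -0.0004
0.013 0.0651 -0.0356
0.016 0.0673 0.0369
0.016 0.0659 -0.0004
0.016 0.0646 -0.0355
-0.015 edge x 0.06700000000000003 72.75391 249.0
0 edge x 0.06650000000000003 72.33008 248.90625
0.015 edge x 0.06650000000000003 70.84375 249.0
```

play_rows([
  [0, 0.0015, 0, 0, 1],
  [0, 0.003, 0, 0, 1],
  [0, 0.0035, 0, 0, 1],
  [0, 0.0035, 0, 0, 1],
  [0, 0.0035, 0, 0, 1],
])

```text
clock: 12.3
eef_pos: [0.5221, -0.0756, 0.0345]
orientation: [0.744, -0.669, 0.002, -0.002]
ft_force: [8.1, 0.6, -0.9]
width: 0.0126
gripper_force: 59.2
```

```bash
python3 - <<'E'
from h import *
s=bot.sense(); print("tcp",(s["eef_pos"][:2]-FO)@fx,(s["eef_pos"][:2]-FO)@fy,s["ft_force"],s["ft_force"][:2]@fx,s["gripper_force"],s["clock"])
T=cam("top");g=cv2.cvtColor(T["img"],cv2.COLOR_BGR2GRAY).astype(np.float32)
def prof(y,z,a,b):
    xs=np.arange(a,b,.0005);P=np.array([w2px(T,[*(FO+x*fx+y*fy),z]) for x in xs],np.float32)
    return xs,cv2.remap(g,P[None,:,0],P[None,:,1],cv2.INTER_LINEAR)[0]
for y in(-.015,0,.015):
    xs,p=prof(y,.016,.035,.085);h=(p.max()+p.min())/2;print(y,"edge x",xs[np.argmax((p<h)&(xs>.05))])
xs,p=prof(-.02,.024,.10,.15);print("far end",[(round(float(x),3),int(v)) for x,v in zip(xs[::6],p[::6])])
xs,p=prof(0,.04,.0,.12);print("collar",[(round(float(x),3),int(v)) for x,v in zip(xs[::6],p[::6])])
E
```

```text
tcp -0.0705629343714921 0.0005048215622328068 [ 8.12936671  0.59469605 -0.91574296] 8.146767328225794 59.22598421573639 12.3
-0.015 edge x 0.06300000000000003
0 edge x 0.06300000000000003
0.015 edge x 0.06350000000000003
far end [(0.1, 176), (0.103, 184), (0.106, 178), (0.109, 172), (0.112, 172), (0.115, 171), (0.118, 170), (0.121, 166), (0.124, 149), (0.127, 122), (0.13, 101), (0.133, 97), (0.136, 96), (0.139, 98), (0.142, 99), (0.145, 98), (0.148, 98)]
collar [(0.0, 99), (0.003, 88), (0.006, 98), (0.009, 131), (0.012, 152), (0.015, 148), (0.018, 151), (0.021, 184), (0.024, 227), (0.027, 243), (0.03, 247), (0.033, 248), (0.036, 248), (0.039, 248), (0.042, 248), (0.045, 248), (0.048, 248), (0.051, 248), (0.054, 245), (0.057, 215), (0.06, 147), (0.063, 93), (0.066, 74), (0.069, 72), (0.072, 73), (0.075, 76), (0.078, 75), (0.081, 74), (0.084, 73), (0.087, 74), (0.09, 82), (0.093, 102), (0.096, 119), (0.099, 142), (0.102, 169), (0.105, 178), (0.108, 175), (0.111, 171), (0.114, 170), (0.117, 167)]
```

```bash
python3 -c "
from workcell import bot
print(bot.sense()['joint_velocities'].round(3)); print(bot.close_job())"
```

```text
[-0.     0.001  0.002 -0.    -0.    -0.001]
the job is handed in; nothing more can be done
None
```

The job is handed in: the rule lies flush and level along the frame's left side and is let go, and the gripper holds the gate steady at about half travel, with its edge measured at x ≈ 63 mm (target 62.5, good to about 2 mm).

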